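# Roll a sample bar into the V-block

## Task

Roll the loose aluminium bar along the bench by its side, up the sloping lead-in and into the groove of the V-block, and leave it lying fully down in the groove with its end face against the stop plate. Only push it with your fingertips or the outside of your fingers: never take it between the fingers and never lift it. Leave everything else on the bench where it is.

Things in the scene. Friction and masses are not known exactly. Their poses are not given: they have to be found in the camera images.
- bar: Plain aluminium round bar, 40 mm diameter, 110 mm long, 0.26 to 0.5 kg, lying on its side on the bench, on the +y side of the V-block, nearly parallel to the groove (within 0.05 rad) but short of the stop plate: rolled straight in, its end stops 4 to 41 mm from the plate. Origin: its centre; x axis: the bar's axis (y and z turn as it rolls). It keeps its heading as it rolls, with slight resistance, and soon stops when left.
- vblock: Low steel V-block fixed to the bench, 105 mm long (x -60 to +45 mm). Origin: on the bench, under the groove's bottom line. x runs along the groove, z up. 120-degree groove, bottom line 2 mm above the bench. The bar rolls in from +y towards -y. The -y face rises at 30 degrees to 25 mm at y = -40 mm, a backstop. The -x end is open: the bar overhangs it, bare bench below.
- lip (a point): On the V-block: lip of the groove's low +y face (y = +14 mm, z = 10 mm), at x = 0. From it a flat top 10 mm high runs to y = +33 mm, then the lead-in slopes evenly down to the bench at y = +83 mm.
- stop (a point): On the V-block: middle of the foot of the stop plate's inner face, over the groove (x = +45, y = 0, z = 2 mm). The plate stands across the +x end of the groove, 12 mm thick, top 40 mm above the bench, y = -54 to +12 mm.
- seat (a point): Fixed point on the V-block: where the bar's centre lies when it is fully down in the groove with one end face touching the stop plate (x = -10, y = 0, z = 25 mm in the V-block's frame).
- bar_mid (a point): Point on the bar's axis at mid length (same as the bar's origin). Used to tell whether the bar is between the fingers.
- bar_a (a point): Point on the bar's axis 30 mm from mid length towards the bar's -x end.
- bar_b (a point): Point on the bar's axis 30 mm from mid length towards the bar's +x end.
- puck_a: Bystander: mounted specimen, black disc 30 mm diameter, 18 mm high. Origin: centre of underside.
- puck_b: Bystander: a second such specimen, 30 mm diameter, 18 mm high. Origin: centre of underside.
- stub: Bystander: short aluminium bar stub standing on end, 40 mm diameter, 55 mm high. Origin: centre of underside.
- bottle: Bystander: white bottle, 56 mm diameter, 150 mm high. Origin: centre of underside.
- dish: Bystander: shallow white dish, 70 mm diameter, 16 mm high. Origin: centre of underside.
- glasses: Bystander: open spectacles, 130 mm wide, 125 mm deep, 45 mm high. Origin: under the bridge; temples run to +x.
- brush: Bystander: cleaning brush lying down, 200 mm long, 20 mm thick, along its x. Origin: middle of underside.
There are look-alikes about, which are no part of the job. Leave any yellow look-alike of the bar alone. Of the things that look like the vblock, the middle-sized one is meant.

How it is judged:
On the way, in this order (a step that is already met when the one before it is completed fails the run):
1. the bar rolls along the bench (turning at least 0.5 rad/s while travelling) before it reaches the V-block (angular speed of bar above 0.5 rad/s and linear speed of bar above 0.008 m/s and height (world z) of bar below 0.022 m and y of bar in the frame of vblock above 0.07 m), for 0.1 s.
2. the bar lies down in the groove, square to it (y of bar in the frame of vblock between -0.003 and 0.003 m and z of bar in the frame of vblock between 0.022 and 0.0275 m and angle between the x axis of bar and the x axis of vblock, either way round below 0.04 rad), for 0.2 s.
At the end, for the whole second after the job is handed in: The bar rests fully down in the groove (centre within 3 mm of the groove's mid plane, height 22 to 27.5 mm, square within 0.04 rad), its end face within 3.5 mm of the stop plate, at rest (all of step 2 and x of bar in the frame of seat between -0.0035 and 0.003 m and linear speed of bar below 0.01 m/s and angular speed of bar below 0.3 rad/s); the robot touches nothing.
It fails at once if the bar is lifted: its centre above 45 mm, or above 28 mm while not over the V-block or its lead-in (height (world z) of bar above 0.045 m or (height (world z) of bar above 0.028 m and (y of bar in the frame of vblock above 0.09 m or y of bar in the frame of vblock below -0.06 m or x of bar in the frame of vblock below -0.07 m or x of bar in the frame of vblock above 0.07 m))).
It fails at once if the bar is taken between the fingers (the grasp point comes inside the bar, within 18 mm of its axis) (distance between the grasp point and bar_mid below 0.018 m or distance between the grasp point and bar_a below 0.018 m or distance between the grasp point and bar_b below 0.018 m).
It fails at once if a bystander is moved by more than 20 mm or tipped over (distance of any of puck_a, puck_b, stub, bottle, dish, glasses, brush from where it was at the start of the episode above 0.02 m or angle between any of puck_a, puck_b, stub, bottle, dish, glasses, brush's own z axis and vertical above 0.5 rad).
It also fails if it takes over 54 s, if anything falls off the work surface, if the arm or the gripper's body presses on something with over 40 N, if the wrist force passes 120 N, or if a joint passes its speed limit or range.

## Robot

A 6-joint arm with a two-finger parallel gripper is mounted at the origin on the work surface. World frame = base frame: x ahead of the robot, y to its left, z up, the work surface at z = 0. Lengths are in m, angles in rad, forces in N, time in s.
With the tool pointing down it reaches from about 0.375 to 0.925 m from the base axis. Payload 5.7 kg.
Tool frame: the origin (TCP) lies midway between the tips of the shut fingers; the grasp point (between the pads) lies 19 mm behind it; z points along the fingers, y is the line along which they close (so a half turn about z gives the same grasp; the last joint's range is limited). The gripper opens to 88 mm and grips with 3 to 60 N. Pads are 20 mm wide; open, the fingers measure 115 mm over their backs; the gripper's body (75 mm by 178 mm) begins 61 mm behind the grasp point.
Start: joints at [-1.43, 0.359, 1.51, -0, 1.272, -0.115], TCP at [0.152, -0.58, 0.223] pointing down, gripper open.
Joint ranges: [-2.97, 2.97], [-1.01, 2.36], [0.21, 2.38], [-0.96, 4.11], [0.2, 2.71], [-2.98, 2.98]. Speed limits (rad/s): [2.39, 2.39, 3.14, 3.14, 3.14, 3.14].

## Interface

Orientations are given as a 3x3 rotation matrix whose columns are the frame's x, y, z axes.
In Python, from cell import r gives the robot as it stands.
- The arm moves only by the tool servo_tool, never from a script. Its arguments are lists of equal length, an entry for each row: "offset": the shift along the world's x, y, z in mm, a list of three; "twist": the turn, a rotation vector about the world's x, y, z in degrees, a list of three; "gripper": the opening, from 0 (shut) to 1 (fully open). A call has exactly 8 rows; each row shifts and turns the commanded pose from where the row before left it; what a row does not reach is not made up. A row lasts 1/10 s, in which the tool goes at most 50 mm and 8.59 degrees, less where a joint would pass 70% of its speed; a pose out of reach is approached as far as the arm can. A call is refused whole if a number of a shift passes 50 or a number of a turn 8.59, either way. A call with a gripper value outside its range is refused whole. The fingers move at their own pace and stop on an object; "force" is the grip in N (left out, the last holds). Time passes only in rows, so rows that do not move let the fingers close, or fill a call up. It gives the time, the measured TCP pose, the force, the opening and the grip force at its end, in the units of the state.
- r.get_state(): the state, without advancing time (a new reading comes with each control period).
- r.get_image(name): name is "scene" or "top"; returns the picture (420x560x3 uint8, blue, green, red); there is no depth.
- r.get_calibration(name): a dict with "mtx" (3x3 intrinsics, pixels), "T" (4x4, takes a point from camera to world coordinates). Camera axes: x right, y down, z forward; pixel columns grow to the right and rows downward; lengths in m; the calibration is good to about 2 mm. A picture is of the moment at which its call begins. get_calibration takes no time and is no camera call.
- r.sign_off(): hands the job in; it is judged then, once.
The state is a dict: "t": time; "joint_positions": joint angles; "joint_velocities": joint speeds; "joint_torque": joint torques, N m; "tcp_pos": TCP position; "tcp_rot": TCP orientation; "ft_force": force on the tool from outside, world axes, zero at the start; "ft_torque": the same for the moment, N m; "gripper_width": opening from 0.0 (shut) to 1.0 (fully open); "grasp_force": force on a finger pad.
Only numpy, scipy, OpenCV 4.12 (cv2) and the standard library are available. Lean on these libraries where they do the work, as an engineer would, in place of code of your own. Each camera call takes 0.05 s, during which the arm holds its last target. There are 200 camera calls.

## Working session

There is one attempt and no reset: what is moved stays moved. The work goes in short steps, Python scripts to look and compute and a tool call to move; the robot and the scene stay as the last step left them, time stands still between calls to the robot, and variables do not carry over. Pictures are saved under pics/ and viewed, at most 10 in all, crops included, and the job is handed in when it is done.

Besides the shell and the picture viewer there is one more tool, called by a JSON object that holds its "method" and its "body", one argument or row to a line. servo_tool: Moves the arm, as the interface text tells. Its arguments: {"type":"object","properties":{"offset":{"type":"array"},"twist":{"type":"array"},"gripper":{"type":"array"},"force":{"type":"number"}},"required":["offset","twist","gripper"]}

```bash
mkdir -p pics; python3 - <<'E'
from cell import r
import cv2
for n in("scene","top"):
    cv2.imwrite(f"pics/{n}0.png",r.get_image(n)); c=r.get_calibration(n); print(n,c["mtx"].round(1).tolist(),c["T"].round(4).tolist())
s=r.get_state();print(s["t"],s["tcp_pos"],s["tcp_rot"])
E
```

```text
scene [[448.4, 0.0, 291.3], [0.0, 448.4, 204.4], [0.0, 0.0, 1.0]] [[-0.0221, 0.7968, -0.6039, 1.1155], [0.9996, 0.0082, -0.0258, -0.0923], [-0.0156, -0.6042, -0.7967, 0.6931], [0.0, 0.0, 0.0, 1.0]]
top [[483.0, 0.0, 285.2], [0.0, 483.0, 210.8], [0.0, 0.0, 1.0]] [[0.0023, -0.9972, 0.0745, 0.5147], [-0.9997, -0.0042, -0.0253, -0.0937], [0.0255, -0.0744, -0.9969, 1.1652], [0.0, 0.0, 0.0, 1.0]]
0.1 [ 0.15169583 -0.57984102  0.22187424] [[ 9.67467389e-01  2.52995623e-01 -2.58351785e-04]
 [ 2.52995690e-01 -9.67465902e-01  1.70551435e-03]
 [ 1.81541123e-04 -1.71539140e-03 -9.99998512e-01]]
```

View pics/scene0.png

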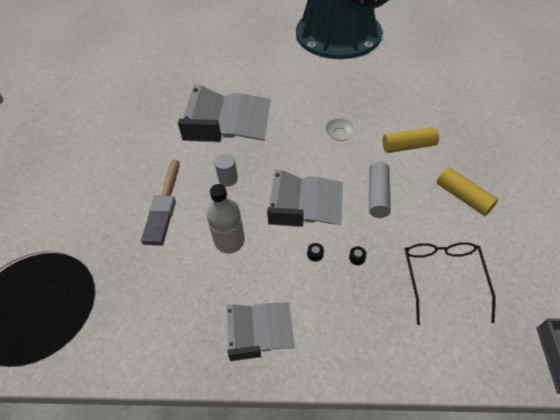

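View pics/top0.png

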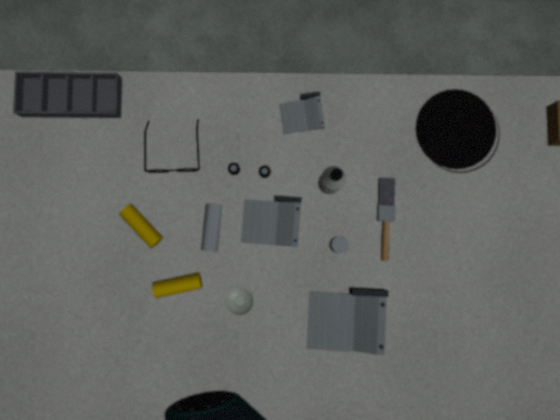

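In the scene view there are three V-block-like things: (230,115) is large, (308,200) is middle-sized and (260,330) is small. The middle one is meant, which is at (270,222) in the top view. The grey bar is at (380,190) in the scene view and (211,228) in the top view; the two yellow bars are look-alikes. I'll confirm this in an enlarged crop.

```bash
python3 - <<'E'
import cv2,numpy as np
a=cv2.imread("pics/top0.png")[185:265,190:315]; b=cv2.imread("pics/scene0.png")[150:235,255:400]
f=lambda i:cv2.convertScaleAbs(cv2.resize(i,(780,300 if 0 else int(780*i.shape[0]/i.shape[1])),interpolation=cv2.INTER_CUBIC),alpha=1.3)
A=f(a);B=f(b);A=cv2.resize(A,(460,295));B=cv2.resize(B,(500,293))
cv2.imwrite("pics/c1.png",np.vstack([cv2.copyMakeBorder(A,0,0,0,40,0),B]))
E
```

```text
(no output)
```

View pics/c1.png

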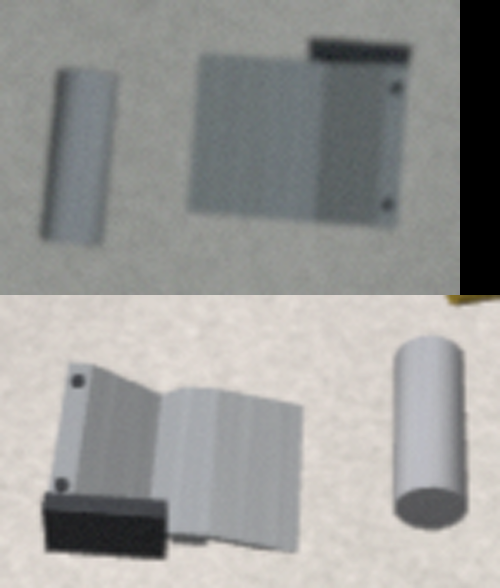

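```bash
cat > h.py <<'E'
import numpy as np,cv2
from cell import r
from scipy.optimize import least_squares
C={n:r.get_calibration(n) for n in("scene","top")}
def proj(n,P):
    T=np.linalg.inv(C[n]["T"]);p=np.asarray(P,float)@T[:3,:3].T+T[:3,3];p=p@C[n]["mtx"].T;return p[:,:2]/p[:,2:]
def W(q,P): 
    c,s=np.cos(q[2]),np.sin(q[2]);P=np.asarray(P,float);return np.c_[q[0]+c*P[:,0]-s*P[:,1],q[1]+s*P[:,0]+c*P[:,1],P[:,2]]
def corners(n,q,z=.02):  # silhouette corners: (end +/-, side +/-)
    a=np.array([np.cos(q[2]),np.sin(q[2]),0]);o=[]
    for e in(1,-1):
        c=np.array([q[0],q[1],z])+e*.055*a;v=c-C[n]["T"][:3,3];m=np.cross(a,v);m/=np.linalg.norm(m)
        if m[1]<0:m=-m
        o+=[c+.02*m,c-.02*m]
    return proj(n,o)
tc=lambda L:np.array(L,float)/[3.68,3.6875]+[190-.36,185-.36]
sc=lambda L:(np.array(L,float)-[0,295])/[3.448,3.447]+[255-.36,150-.36]
E
cat > fit.py <<'E'
from h import *
tM=np.array([[45,83,0],[-60,83,0],[-60,0,2],[45,-54,25],[-60,-54,25],[57,12,40],[57,-54,40]])/1e3
tP=tc([[200,54],[189,211],[316,221],[409,63],[397,229],[310,38],[411,44]])
sM=np.array([[45,83,0],[-60,83,0],[57,-54,0],[57,12,0],[57,-54,40],[57,12,40],[-60,-54,25],[-60,-40,25],[-60,0,2],[-60,14,10],[-60,33,10]])/1e3
sP=sc([[297,551],[302,405],[44,550],[165,557],[43,507],[167,515],[68,363],[91,364],[161,394],[183,388],[210,388]])
f=lambda q:np.r_[(proj("top",W(q,tM))-tP).ravel(),(proj("scene",W(q,sM))-sP).ravel()]
v=least_squares(f,[.5,-.06,0],loss="soft_l1");print("vblock",v.x.round(4),f(v.x).round(1).reshape(-1,2).tolist())
bt=tc([[59,68],[117,72],[41,241],[104,244]]);bs=sc([[467,497],[394,495],[464,350],[394,352]])
g=lambda q:np.r_[(corners("top",q)-bt).ravel(),(corners("scene",q)-bs).ravel()]
b=least_squares(g,[.52,.06,0],loss="soft_l1");print("bar",b.x.round(4),g(b.x).round(1).reshape(-1,2).tolist())
d=b.x-v.x;c,s=np.cos(v.x[2]),np.sin(v.x[2]);print("bar in V",c*d[0]+s*d[1],-s*d[0]+c*d[1],d[2])
E
python3 fit.py
```

```text
vblock [ 0.5824 -0.1012 -0.0692] [[-0.8, -1.6], [-1.2, -0.8], [-1.3, -1.0], [-0.6, -0.8], [-0.4, -1.6], [-1.0, -1.8], [-0.4, -1.4], [-0.4, -0.9], [-0.5, -1.2], [-0.2, -0.2], [-0.3, 0.1], [-1.2, -0.3], [-0.8, -0.3], [-0.6, -1.2], [-0.3, -1.1], [-0.6, -1.1], [-0.1, -1.5], [1.6, -0.9]]
bar [ 0.5606  0.0538 -0.0817] [[-1.5, 0.2], [-0.3, 0.8], [-1.1, -0.2], [-1.1, 0.4], [-0.2, 1.1], [-0.9, 2.0], [-0.9, -0.3], [-0.8, -0.2]]
bar in V -0.032454370206516245 0.15313253615909242 -0.01248852670374899
```

```bash
cat > w.py <<'E'
from h import *
V=np.array([.5824,-.1012,-.0692])
def px(n,u,v,z):
    T=C[n]["T"];d=T[:3,:3]@np.linalg.inv(C[n]["mtx"])@[u,v,1];o=T[:3,3];return (o+d*(z-o[2])/d[2])[:2]
def toV(p):
    c,s=np.cos(V[2]),np.sin(V[2]);d=np.array(p)[:2]-V[:2];return np.array([c*d[0]+s*d[1],-s*d[0]+c*d[1]])
E
python3 - <<'E'
from w import *
for nm,n,u,v,z in [("bottle top","top",337,174,.15),("bottle foot","scene",229,240,0.01),("stub","top",339,244,.055),("puckb","top",264,171,.018),("pucka","top",234,168,.018),("gl","top",146,171,.04),("gl2","top",199,170,.04),("yel1","top",160,243,.02),("yel2","top",202,278,.02),("yel1b","top",122,208,.02),("dish","top",239,300,.01)]:
    p=px(n,u,v,z);print(nm,p.round(3),toV(p).round(3))
print(W(V,[[-.032,.205,0],[-.032,.03,0]]).round(4))
E
```

```text
bottle top [ 0.669 -0.229] [ 0.096 -0.122]
bottle foot [ 0.68  -0.225] [ 0.106 -0.117]
stub [ 0.522 -0.246] [-0.051 -0.149]
puckb [ 0.696 -0.072] [0.111 0.037]
pucka [ 0.703 -0.   ] [0.113 0.109]
gl [0.691 0.203] [0.087 0.311]
gl2 [0.694 0.08 ] [0.099 0.188]
yel1 [0.523 0.172] [-0.078  0.268]
yel2 [0.442 0.072] [-0.153  0.163]
yel1b [0.605 0.262] [-0.002  0.364]
dish [ 0.389 -0.014] [-0.199  0.073]
[[ 0.5647  0.1055  0.    ]
 [ 0.5526 -0.0691  0.    ]]
```

{"method": "servo_tool", "body": {
  "offset": [
    [25.5,42.5,0],
    [25.5,42.5,0],
    [25.5,42.5,0],
    [25.5,42.5,0],
    [25.5,42.5,0],
    [25.5,42.5,0],
    [25.5,42.5,0],
    [25.5,42.5,0]
  ],
  "twist": [
    [0,0,4.46],
    [0,0,4.46],
    [0,0,4.46],
    [0,0,4.46],
    [0,0,4.46],
    [0,0,4.46],
    [0,0,4.46],
    [0,0,4.46]
  ],
  "gripper": [0.68,0.68,0.68,0.68,0.68,0.68,0.68,0.68]
}}

```text
t: 0.9
tcp_pos: [0.3562, -0.2385, 0.2226]
tcp_rot: [[0.636, 0.772, -0.0], [0.772, -0.636, 0.0], [0.0, -0.0, -1.0]]
ft_force: [1.1, -0.6, 0.3]
gripper_width: 0.677
grasp_force: 0.0
```

{"method": "servo_tool", "body": {
  "offset": [
    [25.5,42.5,0],
    [25.5,42.5,0],
    [25.5,42.5,0],
    [25.5,42.5,0],
    [25.5,42.5,0],
    [25.5,42.5,0],
    [25.5,42.5,0],
    [25.5,42.5,0]
  ],
  "twist": [
    [0,0,4.46],
    [0,0,4.46],
    [0,0,4.46],
    [0,0,4.46],
    [0,0,4.46],
    [0,0,4.46],
    [0,0,4.46],
    [0,0,4.46]
  ],
  "gripper": [0.68,0.68,0.68,0.68,0.68,0.68,0.68,0.68]
}}

```text
t: 1.7
tcp_pos: [0.5602, 0.1016, 0.2223]
tcp_rot: [[0.066, 0.998, -0.001], [0.998, -0.066, -0.0], [-0.0, -0.001, -1.0]]
ft_force: [1.4, -0.7, -1.2]
gripper_width: 0.684
grasp_force: 0.0
```

{"method": "servo_tool", "body": {
  "offset": [
    [5,4,-20],
    [0,0,-40],
    [0,0,-40],
    [0,0,-40],
    [0,0,-30],
    [0,0,-20],
    [0,0,-12],
    [0,0,-6]
  ],
  "twist": [
    [0,0,0],
    [0,0,0],
    [0,0,0],
    [0,0,0],
    [0,0,0],
    [0,0,0],
    [0,0,0],
    [0,0,0]
  ],
  "gripper": [0.68,0.68,0.68,0.68,0.68,0.68,0.68,0.68]
}}

```text
t: 2.5
tcp_pos: [0.5641, 0.1035, 0.0134]
tcp_rot: [[0.07, 0.998, -0.002], [0.998, -0.07, -0.0], [-0.0, -0.002, -1.0]]
ft_force: [-0.0, 0.4, 0.8]
gripper_width: 0.682
grasp_force: 0.0
```

```bash
python3 - <<'E'
from w import *
s=r.get_state();print(s["tcp_pos"],toV(s["tcp_pos"]))
i=r.get_image("scene")[120:260,240:460];cv2.imwrite("pics/p2.png",cv2.resize(i,None,fx=3,fy=3,interpolation=cv2.INTER_CUBIC))
E
```

```text
[0.56408693 0.103473   0.01343527] [-0.03242131  0.20291689]
```

View pics/p2.png

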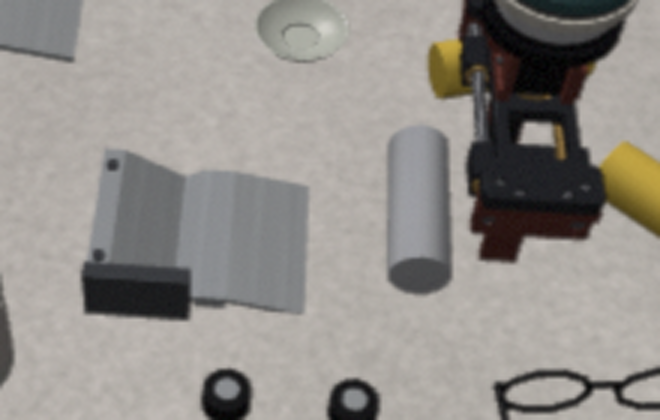

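The fingers stand clear behind the bar (bar at crop (419,208), fingers at about (500,245)). I'll start rolling it.

{"method": "servo_tool", "body": {
  "offset": [
    [-0.4,-6,0],
    [-0.4,-6,0],
    [-0.4,-6,0],
    [-0.4,-6,0],
    [-0.4,-6,0],
    [-0.4,-6,0],
    [-0.4,-6,0],
    [-0.4,-6,0]
  ],
  "twist": [
    [0,0,0],
    [0,0,0],
    [0,0,0],
    [0,0,0],
    [0,0,0],
    [0,0,0],
    [0,0,0],
    [0,0,0]
  ],
  "gripper": [0.68,0.68,0.68,0.68,0.68,0.68,0.68,0.68]
}}

```text
t: 3.35
tcp_pos: [0.5615, 0.055, 0.0146]
tcp_rot: [[0.07, 0.998, -0.0], [0.998, -0.07, 0.0], [-0.0, -0.0, -1.0]]
ft_force: [0.5, 0.2, -0.2]
gripper_width: 0.676
grasp_force: 0.2
```

```bash
python3 - <<'E'
from w import *
s=r.get_state();print(s["tcp_pos"],toV(s["tcp_pos"]),s["ft_force"])
i=r.get_image("top")[185:265,180:315];j=r.get_image("scene")[140:240,255:400]
cv2.imwrite("pics/p3.png",np.vstack([cv2.resize(i,(580,344),interpolation=3),cv2.resize(j,(580,400),interpolation=3)])[:,:][0:744])
a=cv2.imread("pics/p3.png");cv2.imwrite("pics/p3.png",cv2.resize(a,None,fx=.8,fy=.8))
E
```

```text
[0.56151958 0.05498544 0.01460891] [-0.03162986  0.15436786] [ 0.51086928  0.15311521 -0.19081504]
```

View pics/p3.png

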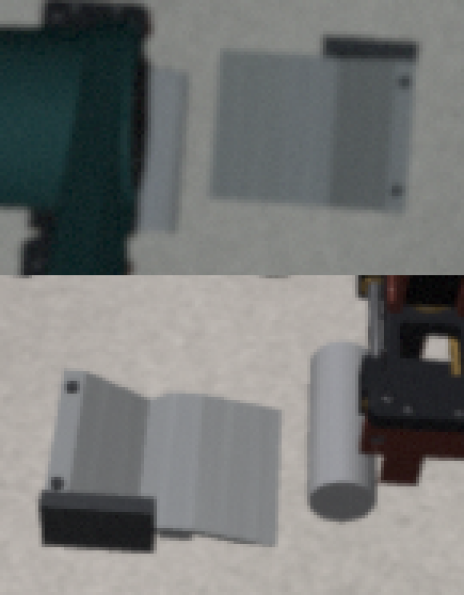

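Bar rolls squarely ahead of the fingers (scene part: bar at (340,430)). Continue up the lead-in.

{"method": "servo_tool", "body": {
  "offset": [
    [-0.4,-6,0],
    [-0.4,-6,0],
    [-0.4,-6,0],
    [-0.4,-6,0],
    [-0.4,-6,0],
    [-0.4,-6,0],
    [-0.4,-6,0],
    [-0.4,-6,0]
  ],
  "twist": [
    [0,0,0],
    [0,0,0],
    [0,0,0],
    [0,0,0],
    [0,0,0],
    [0,0,0],
    [0,0,0],
    [0,0,0]
  ],
  "gripper": [0.68,0.68,0.68,0.68,0.68,0.68,0.68,0.68]
}}

```text
t: 4.25
tcp_pos: [0.5591, 0.0083, 0.0152]
tcp_rot: [[0.07, 0.998, 0.001], [0.998, -0.07, 0.002], [0.002, 0.001, -1.0]]
ft_force: [-0.3, 6.9, 5.1]
gripper_width: 0.679
grasp_force: 3.7
```

{"method": "servo_tool", "body": {
  "offset": [
    [-0.4,-5,0.6],
    [-0.4,-5,0.6],
    [-0.3,-5,0.6],
    [-0.3,-5,0.6],
    [-0.3,-5,0.6],
    [-0.3,-5,0.6],
    [-0.3,-5,0.6],
    [-0.3,-5,0.6]
  ],
  "twist": [
    [0,0,0],
    [0,0,0],
    [0,0,0],
    [0,0,0],
    [0,0,0],
    [0,0,0],
    [0,0,0],
    [0,0,0]
  ],
  "gripper": [0.68,0.68,0.68,0.68,0.68,0.68,0.68,0.68]
}}

```text
t: 5.05
tcp_pos: [0.5563, -0.0318, 0.02]
tcp_rot: [[0.07, 0.998, 0.001], [0.998, -0.07, 0.001], [0.001, 0.001, -1.0]]
ft_force: [0.4, 1.8, 2.2]
gripper_width: 0.683
grasp_force: 1.2
```

```bash
python3 - <<'E'
from w import *
s=r.get_state();print(s["tcp_pos"],toV(s["tcp_pos"]),s["ft_force"])
j=r.get_image("scene")[140:240,255:400]
cv2.imwrite("pics/p4.png",cv2.resize(j,(580,400),interpolation=3))
E
```

```text
[ 0.55626569 -0.03177831  0.01995261] [-0.03087191  0.06744849] [0.44750469 1.76981444 2.15433315]
```

View pics/p4.png

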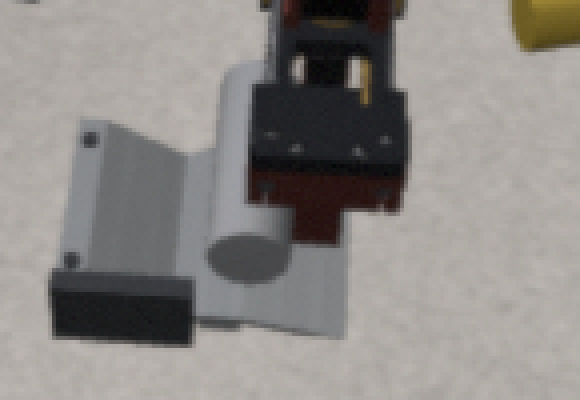

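The bar is at the top of the lead-in at crop (250,180), square to the groove. I'll push it gently on into the groove.

{"method": "servo_tool", "body": {
  "offset": [
    [-0.3,-4,0],
    [-0.3,-4,0],
    [-0.3,-4,0],
    [-0.3,-4,0],
    [-0.3,-4,0],
    [-0.3,-4,0],
    [-0.3,-4,0],
    [-0.3,-4,0]
  ],
  "twist": [
    [0,0,0],
    [0,0,0],
    [0,0,0],
    [0,0,0],
    [0,0,0],
    [0,0,0],
    [0,0,0],
    [0,0,0]
  ],
  "gripper": [0.68,0.68,0.68,0.68,0.68,0.68,0.68,0.68]
}}

```text
t: 5.9
tcp_pos: [0.5533, -0.0648, 0.0194]
tcp_rot: [[0.069, 0.998, -0.0], [0.998, -0.069, -0.0], [-0.0, -0.0, -1.0]]
ft_force: [0.6, 0.7, 0.4]
gripper_width: 0.683
grasp_force: 0.0
```

{"method": "servo_tool", "body": {
  "offset": [
    [0,0,0],
    [0,0,0],
    [0,0,0],
    [0,0,0],
    [0,10,0],
    [0,10,0],
    [0,10,20],
    [0,10,40]
  ],
  "twist": [
    [0,0,0],
    [0,0,0],
    [0,0,0],
    [0,0,0],
    [0,0,0],
    [0,0,0],
    [0,0,0],
    [0,0,0]
  ],
  "gripper": [0.68,0.68,0.68,0.68,0.68,0.68,0.68,0.68]
}}

```text
t: 6.7
tcp_pos: [0.5506, -0.0227, 0.0775]
tcp_rot: [[0.069, 0.998, -0.007], [0.998, -0.069, 0.001], [0.001, -0.007, -1.0]]
ft_force: [-0.1, 0.2, -0.4]
gripper_width: 0.681
grasp_force: 0.0
```

{"method": "servo_tool", "body": {
  "offset": [
    [-40,0,20],
    [-40,0,20],
    [-20,0,0],
    [0,0,0],
    [0,0,0],
    [0,0,0],
    [0,0,0],
    [0,0,0]
  ],
  "twist": [
    [0,0,0],
    [0,0,0],
    [0,0,0],
    [0,0,0],
    [0,0,0],
    [0,0,0],
    [0,0,0],
    [0,0,0]
  ],
  "gripper": [0,0,0,0,0,0,0,0]
}}

```text
t: 7.5
tcp_pos: [0.4542, -0.0245, 0.119]
tcp_rot: [[0.069, 0.998, -0.0], [0.998, -0.069, 0.0], [0.0, -0.0, -1.0]]
ft_force: [-0.3, 0.7, 0.0]
gripper_width: 0.016
grasp_force: 0.0
```

```bash
python3 - <<'E'
from w import *
s=r.get_state();print(s["tcp_pos"],toV(s["tcp_pos"]),s["ft_force"])
i=r.get_image("top")[185:265,190:315];j=r.get_image("scene")[150:235,255:400]
cv2.imwrite("pics/p5.png",np.vstack([cv2.copyMakeBorder(cv2.resize(i,(460,295),interpolation=2),0,0,0,40,0),cv2.resize(j,(500,293),interpolation=2)]))
E
```

```text
[ 0.45420471 -0.0244841   0.11903956] [-0.13319298  0.06766826] [-3.13861704e-01  6.79373496e-01  3.18500287e-04]
```

View pics/p5.png

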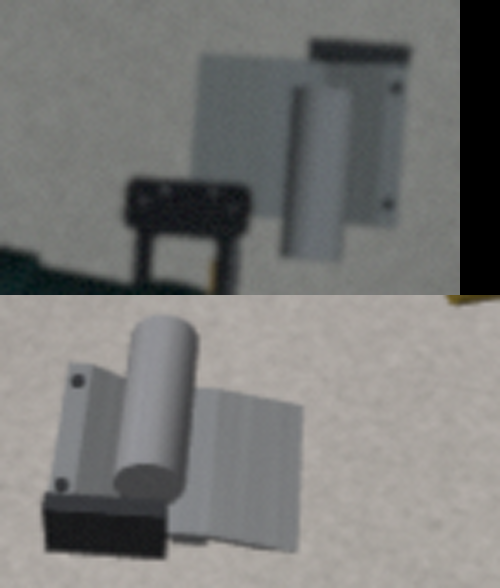

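The bar looks down in the groove (top-crop edges 281–351), with a gap to the plate. I'll fit its pose.

```bash
python3 - <<'E'
from w import *
bt=tc([[294,86],[351,86],[281,257],[340,262]]);bs=sc([[185,487],[115,481],[199,331],[131,329]])
g=lambda q:np.r_[(corners("top",q,.025)-bt).ravel(),(corners("scene",q,.025)-bs).ravel()]
b=least_squares(g,[.55,-.1,0],loss="soft_l1");print("bar",b.x.round(4),toV(b.x),b.x[2]-V[2],g(b.x).round(1).reshape(-1,2).tolist())
x=toV(b.x)[0]-.055;print("end x_V",x, W(V,[[x-.035,0,0],[-.065-.0135,0,0]]))
E
```

```text
bar [ 0.5517 -0.0984 -0.0599] [-0.03077437  0.00063942] 0.009315068921227486 [[-1.6, -0.6], [-0.2, 0.5], [-1.1, -0.4], [-0.1, -0.7], [0.2, -1.0], [-0.8, -1.2], [-0.7, 1.0], [-0.7, -0.2]]
end x_V -0.08577437098977247 [[ 0.46191469 -0.09284908  0.        ]
 [ 0.50408788 -0.09577213  0.        ]]
```

{"method": "servo_tool", "body": {
  "offset": [
    [2,-34,0],
    [0,-34,0],
    [0,0,-40],
    [0,0,-35],
    [0,0,-20],
    [0,0,-6],
    [0,0,0],
    [0,0,0]
  ],
  "twist": [
    [0,0,0],
    [0,0,0],
    [0,0,0],
    [0,0,0],
    [0,0,0],
    [0,0,0],
    [0,0,0],
    [0,0,0]
  ],
  "gripper": [0,0,0,0,0,0,0,0]
}}

```text
t: 8.4
tcp_pos: [0.4562, -0.0926, 0.0191]
tcp_rot: [[0.069, 0.998, 0.001], [0.998, -0.069, -0.0], [-0.0, 0.001, -1.0]]
ft_force: [1.0, 0.1, 0.5]
gripper_width: 0.006
grasp_force: 0.0
```

{"method": "servo_tool", "body": {
  "offset": [
    [4,-0.3,0],
    [4,-0.3,0],
    [4,-0.3,0],
    [3,-0.2,0],
    [3,-0.2,0],
    [3,-0.2,0],
    [3,-0.2,0],
    [3,-0.2,0]
  ],
  "twist": [
    [0,0,0],
    [0,0,0],
    [0,0,0],
    [0,0,0],
    [0,0,0],
    [0,0,0],
    [0,0,0],
    [0,0,0]
  ],
  "gripper": [0,0,0,0,0,0,0,0]
}}

```text
t: 9.2
tcp_pos: [0.4826, -0.0944, 0.0184]
tcp_rot: [[0.069, 0.998, -0.0], [0.998, -0.069, 0.0], [0.0, -0.0, -1.0]]
ft_force: [0.0, 0.3, -0.2]
gripper_width: 0.003
grasp_force: 0.0
```

Contact is due near x=0.483 and the plate near x=0.504.

{"method": "servo_tool", "body": {
  "offset": [
    [2,-0.1,0],
    [2,-0.1,0],
    [2,-0.1,0],
    [2,-0.1,0],
    [2,-0.1,0],
    [2,-0.1,0],
    [2,-0.1,0],
    [2,-0.1,0]
  ],
  "twist": [
    [0,0,0],
    [0,0,0],
    [0,0,0],
    [0,0,0],
    [0,0,0],
    [0,0,0],
    [0,0,0],
    [0,0,0]
  ],
  "gripper": [0,0,0,0,0,0,0,0]
}}

```text
t: 10.0
tcp_pos: [0.4959, -0.0946, 0.0182]
tcp_rot: [[0.069, 0.998, -0.005], [0.998, -0.069, 0.001], [0.001, -0.005, -1.0]]
ft_force: [-5.7, -0.5, 4.3]
gripper_width: 0.009
grasp_force: 3.1
```

{"method": "servo_tool", "body": {
  "offset": [
    [0.5,0,0],
    [0.5,0,0],
    [0.5,0,0],
    [0.5,0,0],
    [0.5,0,0],
    [0.5,0,0],
    [0.5,0,0],
    [0,0,0]
  ],
  "twist": [
    [0,0,0],
    [0,0,0],
    [0,0,0],
    [0,0,0],
    [0,0,0],
    [0,0,0],
    [0,0,0],
    [0,0,0]
  ],
  "gripper": [0,0,0,0,0,0,0,0]
}}

```text
t: 10.8
tcp_pos: [0.5022, -0.0952, 0.0184]
tcp_rot: [[0.069, 0.998, 0.0], [0.998, -0.069, -0.0], [-0.0, 0.0, -1.0]]
ft_force: [-1.7, 0.2, -1.5]
gripper_width: 0.003
grasp_force: 0.8
```

Sliding; continue in small steps until the plate stops it.

{"method": "servo_tool", "body": {
  "offset": [
    [0.5,0,0],
    [0.5,0,0],
    [0.5,0,0],
    [0.5,0,0],
    [0,0,0],
    [0,0,0],
    [0,0,0],
    [0,0,0]
  ],
  "twist": [
    [0,0,0],
    [0,0,0],
    [0,0,0],
    [0,0,0],
    [0,0,0],
    [0,0,0],
    [0,0,0],
    [0,0,0]
  ],
  "gripper": [0,0,0,0,0,0,0,0]
}}

```text
t: 11.6
tcp_pos: [0.504, -0.0952, 0.0185]
tcp_rot: [[0.069, 0.998, 0.0], [0.998, -0.069, -0.0], [-0.0, 0.0, -1.0]]
ft_force: [-2.2, 0.1, -1.1]
gripper_width: 0.009
grasp_force: 0.8
```

{"method": "servo_tool", "body": {
  "offset": [
    [0.5,0,0],
    [0.5,0,0],
    [0.5,0,0],
    [0.5,0,0],
    [0,0,0],
    [0,0,0],
    [0,0,0],
    [0,0,0]
  ],
  "twist": [
    [0,0,0],
    [0,0,0],
    [0,0,0],
    [0,0,0],
    [0,0,0],
    [0,0,0],
    [0,0,0],
    [0,0,0]
  ],
  "gripper": [0,0,0,0,0,0,0,0]
}}

```text
t: 12.4
tcp_pos: [0.506, -0.0952, 0.0184]
tcp_rot: [[0.07, 0.998, 0.0], [0.998, -0.07, 0.0], [0.0, 0.0, -1.0]]
ft_force: [-3.3, -0.0, -0.4]
gripper_width: 0.005
grasp_force: 1.0
```

{"method": "servo_tool", "body": {
  "offset": [
    [0.4,0,0],
    [0.4,0,0],
    [0.4,0,0],
    [0.4,0,0],
    [0.4,0,0],
    [0,0,0],
    [0,0,0],
    [0,0,0]
  ],
  "twist": [
    [0,0,0],
    [0,0,0],
    [0,0,0],
    [0,0,0],
    [0,0,0],
    [0,0,0],
    [0,0,0],
    [0,0,0]
  ],
  "gripper": [0,0,0,0,0,0,0,0]
}}

```text
t: 13.2
tcp_pos: [0.5079, -0.0952, 0.0184]
tcp_rot: [[0.069, 0.998, -0.0], [0.998, -0.069, -0.0], [-0.0, -0.0, -1.0]]
ft_force: [-2.3, 0.5, -0.0]
gripper_width: 0.004
grasp_force: 1.4
```

```bash
python3 - <<'E'
from w import *
s=r.get_state();print(s["tcp_pos"],toV(s["tcp_pos"]),s["ft_force"])
i=r.get_image("top")[185:265,190:315];j=r.get_image("scene")[150:235,255:400]
cv2.imwrite("pics/p6.png",np.vstack([cv2.copyMakeBorder(cv2.resize(i,(460,295),interpolation=2),0,0,0,40,0),cv2.resize(j,(500,293),interpolation=2)]))
E
```

```text
[ 0.50789341 -0.09515552  0.01841593] [-0.07474621  0.00087827] [-2.32163325  0.50296322 -0.04486453]
```

View pics/p6.png

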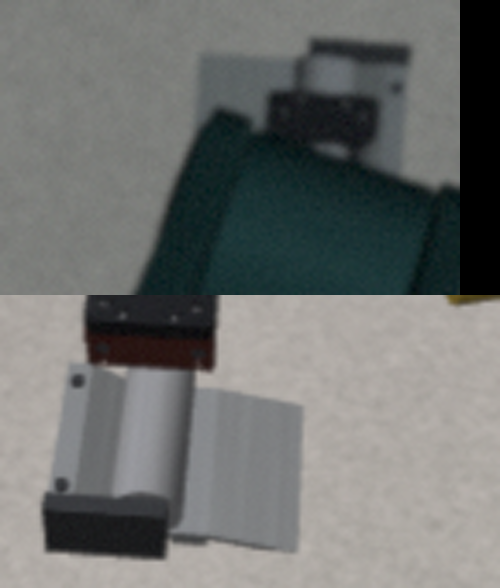

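The bar is close to the plate (scene crop (145,495)) but the force hasn't risen yet, so I'll press on gently.

{"method": "servo_tool", "body": {
  "offset": [
    [0.4,0,0],
    [0.4,0,0],
    [0.4,0,0],
    [0.4,0,0],
    [0.4,0,0],
    [0,0,0],
    [0,0,0],
    [0,0,0]
  ],
  "twist": [
    [0,0,0],
    [0,0,0],
    [0,0,0],
    [0,0,0],
    [0,0,0],
    [0,0,0],
    [0,0,0],
    [0,0,0]
  ],
  "gripper": [0,0,0,0,0,0,0,0]
}}

```text
t: 14.1
tcp_pos: [0.5079, -0.095, 0.0183]
tcp_rot: [[0.069, 0.998, -0.003], [0.998, -0.069, 0.0], [0.0, -0.004, -1.0]]
ft_force: [-8.1, -1.3, 4.5]
gripper_width: 0.002
grasp_force: 4.0
```

{"method": "servo_tool", "body": {
  "offset": [
    [0.4,0,0],
    [0.4,0,0],
    [0.4,0,0],
    [0,0,0],
    [0,0,0],
    [0,0,0],
    [0,0,0],
    [0,0,0]
  ],
  "twist": [
    [0,0,0],
    [0,0,0],
    [0,0,0],
    [0,0,0],
    [0,0,0],
    [0,0,0],
    [0,0,0],
    [0,0,0]
  ],
  "gripper": [0,0,0,0,0,0,0,0]
}}

```text
t: 14.9
tcp_pos: [0.5079, -0.0949, 0.0182]
tcp_rot: [[0.069, 0.998, -0.006], [0.998, -0.069, 0.001], [0.0, -0.006, -1.0]]
ft_force: [-10.9, -3.6, 6.8]
gripper_width: 0.004
grasp_force: 5.5
```

Firmly stopped at the plate, with the force up to 11 N and no further travel. Back off slowly, then look.

{"method": "servo_tool", "body": {
  "offset": [
    [-1,0,0],
    [-1.5,0,0],
    [-2,0,0],
    [-4,0,0],
    [-8,0,0],
    [-20,0,0],
    [-20,0,20],
    [0,0,40]
  ],
  "twist": [
    [0,0,0],
    [0,0,0],
    [0,0,0],
    [0,0,0],
    [0,0,0],
    [0,0,0],
    [0,0,0],
    [0,0,0]
  ],
  "gripper": [0,0,0,0,0,0,0,0]
}}

```text
t: 15.7
tcp_pos: [0.4487, -0.0935, 0.0765]
tcp_rot: [[0.07, 0.998, -0.009], [0.998, -0.07, 0.003], [0.003, -0.009, -1.0]]
ft_force: [0.3, 0.0, -0.6]
gripper_width: 0.005
grasp_force: 0.0
```

{"method": "servo_tool", "body": {
  "offset": [
    [-20,40,10],
    [0,40,10],
    [0,20,0],
    [0,0,0],
    [0,0,0],
    [0,0,0],
    [0,0,0],
    [0,0,0]
  ],
  "twist": [
    [0,0,0],
    [0,0,0],
    [0,0,0],
    [0,0,0],
    [0,0,0],
    [0,0,0],
    [0,0,0],
    [0,0,0]
  ],
  "gripper": [0,0,0,0,0,0,0,0]
}}

```text
t: 16.5
tcp_pos: [0.4347, 0.0041, 0.0982]
tcp_rot: [[0.071, 0.997, -0.0], [0.997, -0.071, -0.0], [-0.0, -0.0, -1.0]]
ft_force: [0.1, -0.3, -0.4]
gripper_width: 0.006
grasp_force: 0.0
```

```bash
python3 - <<'E'
from w import *
i=r.get_image("top")[185:265,190:315];j=r.get_image("scene")[150:235,255:400]
cv2.imwrite("pics/p7.png",np.vstack([cv2.copyMakeBorder(cv2.resize(i,(460,295),interpolation=2),0,0,0,40,0),cv2.resize(j,(500,293),interpolation=2)]))
E
```

```text
(no output)
```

View pics/p7.png

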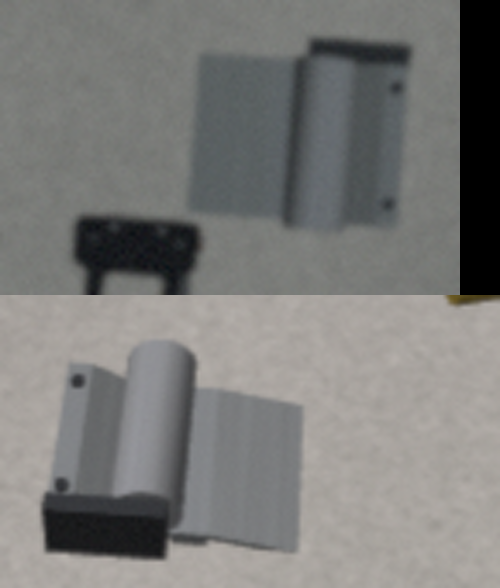

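The bar lies down in the groove, with its top-view end at (328,58) touching the plate. The gripper is well clear.

```bash
python3 -c "
from cell import r
print(r.sign_off())"
```

```text
the job is handed in; nothing more can be done
None
```

I rolled the bar up the lead-in into the middle-sized V-block's groove and pushed it along until it stopped against the plate. The final pictures show it lying down in the groove with the gripper clear, and I handed the job in at about 16.6 s; no verdict came back.

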